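# Hardness reading on a freshly cast test block

### The job

Lift the cast test block out of the open mould and lay it flat, marked face up, in the middle of the round steel test plate and let go of it. Then take the hardness gauge from its holder and press its sprung tip gently down on the ringed spot on the block, gauge upright, until the tip is pushed about halfway in. Finish while still holding the gauge there, steady; leave the bottle, beaker and weight alone.

Things in the scene. Friction and masses are not known exactly. Their poses are not given: they have to be found in the camera images.
- mould: (mm) Fixed aluminium mould block, 120 x 100 x 28 (x, y, z), with an open rectangular cavity in the middle of its top, 68 x 48 and 10 deep. Origin: centre of its underside. It stands turned at any yaw within about 35 degrees.
- block: (mm) Loose grey resin casting, 0.09 kg: flange 64 x 44 x 10 high (x, y, z), on it a centred raised land 56 x 34 x 16 high; 26 high in all. Origin: centre of its underside. It starts in the mould cavity, not stuck, its axes along the mould's, flange top flush with the mould's top, only the land standing out; grip the land across its 34 mm width (block's y).
- spot (a point): (mm) Marked spot on the block's top face: a thin white ring, 16 outside and 12.4 inside diameter with a small centre dot, on the long middle line, 14 from the block's centre towards its +x end. This point is the ring's centre, on the surface, 26 above the underside of the block; z is square to the face.
- plate: (mm) Fixed round flat steel test plate, 140 diameter, 12 thick, lying on the bench. Origin: centre of its underside.
- plate_top (a point): (mm) Centre of the top face of the round test plate, 12 above the bench.
- holder: (mm) Fixed white upright holder, 60 x 60 x 75 high, with one round hole of 25 diameter, 68 deep, in its top, where the gauge hangs. Origin: centre of its underside.
- gauge: (mm) Loose pen-type hardness gauge, 0.19 kg, upright in the holder. Origin: on its axis, underside of the shoulder; z up its axis, x and y square to the grip's sides. Above the origin: round shoulder, 40 diameter, 6 high, resting on the holder's top; then black square grip 26 x 26, 56 high. Below: nose 20 diameter, 45 long, then sprung tip 6 diameter, 15 long. Lift straight up 65 or more to clear the holder.
- tip (a point): (mm) Lowest point of the gauge's sprung round-ended tip, on the gauge's axis: 60 below the gauge's origin when the tip is out.
- plunger (a joint): How far the sprung tip is pushed in, in m: 0 fully out, 0.010 fully in. The spring starts at 2.4 N and gains 0.3 N per mm, so about 3.9 N at halfway.
- bottle: (mm) Bystander: small plastic bottle, 40 diameter, 75 high. Origin: centre of its underside. Loose; to be left alone.
- beaker: (mm) Bystander: open glass beaker, 66 diameter, 80 high. Origin: centre of its underside. Loose; to be left alone.
- weight: (mm) Bystander: brass balance weight with a knob, 38 diameter, 52 high. Origin: centre of its underside. Loose; to be left alone.
There are look-alikes about, which are no part of the job. Of the things that look like the mould, the smallest one is meant.

How it is judged:
By the outcome, as a careful person would: the job done as asked, in the order asked, and still so for the second after the job is handed in, while the arm keeps its last pose, push and grip.
It also fails if it takes over 54 s, if anything falls off the work surface, if the arm or the gripper's body presses on something with over 40 N, if the wrist force passes 120 N, or if a joint passes its speed limit or range.

### The arm

A 6-joint arm with a two-finger parallel gripper is mounted at the origin on the work surface. World frame = base frame: x ahead of the robot, y to its left, z up, the work surface at z = 0. Lengths are in m, angles in rad, forces in N, time in s.
With the tool pointing down it reaches from about 0.275 to 0.75 m from the base axis. Payload 10.2 kg.
Tool frame: the origin (TCP) lies midway between the tips of the shut fingers; the grasp point (between the pads) lies 19 mm behind it; z points along the fingers, y is the line along which they close (so a half turn about z gives the same grasp; the last joint's range is limited). The gripper opens to 85 mm and grips with 20 to 120 N. Pads are 22 mm wide; open, the fingers measure 114 mm over their backs; the gripper's body (76 mm by 85 mm) begins 54 mm behind the grasp point. The pads swing forward as they close: fully open they stand 13 mm farther back than shut.
Start: joints at [-1.557, 0.313, 1.498, -0, 1.331, -0.223], TCP at [0.123, -0.51, 0.231] pointing down, gripper open.
Joint ranges: [-2.94, 2.94], [-0.97, 2.17], [0.19, 2.56], [-1.23, 4.37], [0.02, 3.11], [-2.88, 2.88]. Speed limits (rad/s): [2.39, 2.39, 3.01, 3.14, 3.14, 3.14].

### API

Orientations are given as a unit quaternion [x, y, z, w].
In Python, from workcell import robot, ik, imaging, monitor gives the robot as it stands. The module is installed in compiled form; this text tells all that it offers. Calls block until the motion is done:
- robot.movep(position, orientation): joint-space move of the TCP to a pose.
- robot.movel(position, ori=None, max_speed=0.15, guard=None): straight line of the TCP; ori=None keeps the orientation; max_speed is the mean speed in m/s. With guard (N) it stops when the force on the tool has changed by that much, and returns True; else False.
- robot.set_joints(angles): joint-space move.
- robot.open_jaws() and robot.grab(squeeze=None): open the fingers fully, or close them until they stop; squeeze is the grip in N (None keeps the last).
- robot.wait(seconds).
- ik(position, orientation): joint angles nearest the present ones, or None.
- imaging.get_image(name): name is "side" or "top" or "wrist"; returns a dict with "color" (384x512x3 uint8, red, green, blue), "camera_matrix" (3x3 intrinsics, pixels), "view" (4x4, takes a point from world to camera coordinates); the wrist camera has in their place "tool_from_camera" (4x4, takes a point from camera to tool coordinates, whose origin is the TCP and whose axes are the flange's). Camera axes: x right, y up, looking along -z (the intrinsics and any distortion apply to the point x, -y, -z); pixel columns grow to the right and rows downward; lengths in m; the calibration is good to about 2 mm. A picture is of the moment at which its call begins: read the wrist's pose just before it. There is no depth.
A pose or a line that the arm cannot do raises robot.PlanningError and nothing moves.
- robot.finish_job(): hands the job in; it is judged then, once.
Readings, each from a call of its own:
- monitor.read_time(): time.
- monitor.read_joints(): joint angles.
- monitor.read_qvel(): joint speeds.
- monitor.read_joint_efforts(): joint torques, N m.
- monitor.read_eef_pos(): TCP position.
- monitor.read_ee_rot(): TCP orientation.
- monitor.read_contact_force(): force on the tool from outside, world axes, zero at the start.
- monitor.read_moment(): the same for the moment, N m.
- monitor.read_width(): finger opening in m.
- monitor.read_finger_force(): force on a finger pad.
Only numpy, scipy, OpenCV 4.12 (cv2) and the standard library are available. Lean on these libraries where they do the work, as an engineer would, in place of code of your own. Each camera call takes 0.05 s, during which the arm holds its last target. There are 200 camera calls.

## Working session

There is one attempt and no reset: what is moved stays moved. The work goes in short steps, each a Python script; the robot and the scene stay as the last script left them, time stands still between calls to the robot, and variables do not carry over. Pictures are saved under pics/ and viewed, at most 10 in all, crops included, and the job is handed in when it is done.

```bash
mkdir -p pics; python3 - <<'E'
from workcell import robot, ik, imaging, monitor
import cv2, numpy as np
for n in ("top","side"):
    d=imaging.get_image(n); cv2.imwrite(f"pics/{n}0.png",d["color"][:,:,::-1]); print(n,d.keys(),d["camera_matrix"].tolist(),np.round(d["view"],4).tolist())
d=imaging.get_image("wrist");print(d.keys(),d["camera_matrix"].tolist(),np.round(d["tool_from_camera"],4).tolist(),monitor.read_ee_rot(),monitor.read_time())
a=cv2.imread("pics/top0.png")
cv2.imwrite("pics/top0b.png",cv2.resize(a,(800,600),interpolation=cv2.INTER_CUBIC))
E
```

```text
top dict_keys(['color', 'camera_matrix', 'view']) [[346.9074275369072, 0.0, 256.44151617625613], [0.0, 346.9074275369072, 193.57747700024302], [0.0, 0.0, 1.0]] [[0.0175, -0.9995, 0.0278, -0.0499], [0.9886, 0.0215, 0.149, -0.5715], [-0.1495, 0.0249, 0.9884, -0.9583], [0.0, 0.0, 0.0, 1.0]]
side dict_keys(['color', 'camera_matrix', 'view']) [[491.22685408186993, 0.0, 249.53134250330243], [0.0, 491.22685408186993, 191.8420797539854], [0.0, 0.0, 1.0]] [[-0.9671, -0.2542, -0.0127, 0.5231], [0.157, -0.635, 0.7564, -0.1501], [-0.2003, 0.7295, 0.654, -1.1914], [0.0, 0.0, 0.0, 1.0]]
dict_keys(['color', 'camera_matrix', 'tool_from_camera']) [[293.366436517292, 0.0, 253.8657357588465], [0.0, 293.366436517292, 190.55334971288795], [0.0, 0.0, 1.0]] [[-0.0, 0.9476, 0.3193, 0.0813], [1.0, -0.0003, 0.001, -0.0006], [0.001, 0.3193, -0.9476, -0.1432], [0.0, 0.0, 0.0, 1.0]] [ 9.93000755e-01  1.18107064e-01  5.35652771e-05 -4.68296055e-04] 0.15
```

View pics/top0b.png

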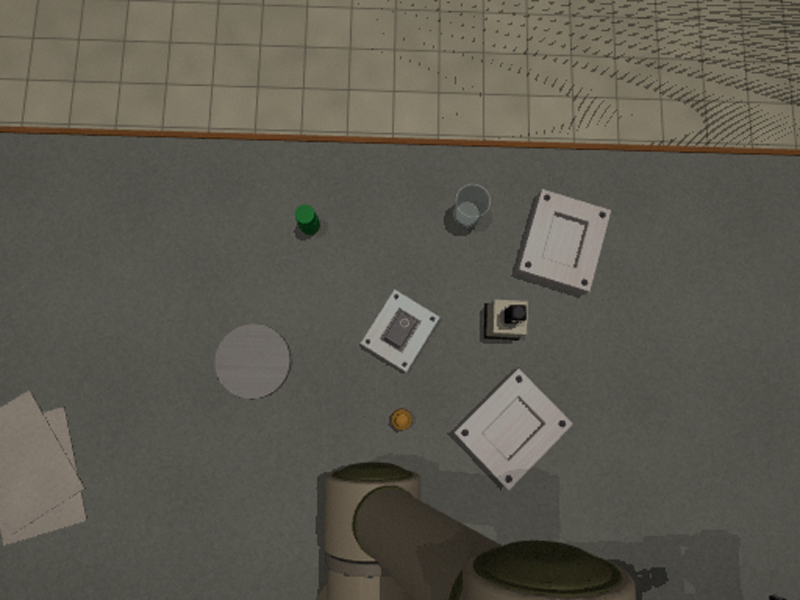

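View pics/side0.png

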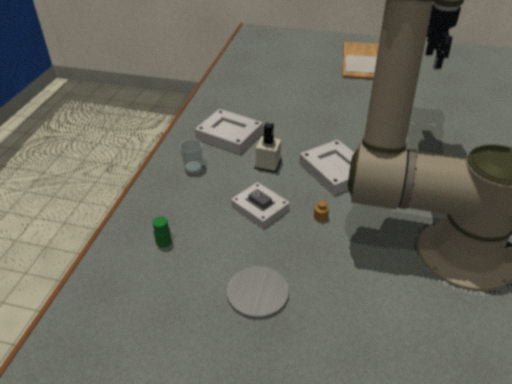

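Candidates for the mould, in 800-wide top pixels, are (400,331), (564,241) and (513,429). The smallest is (400,331), which also holds the grey block with its ring at about (405,323). The other items are the plate (253,361), the holder and gauge (507,317), bottle (307,220), beaker (471,206) and weight (402,420).

```bash
cat > h.py <<'E'
from workcell import robot, ik, imaging, monitor
import cv2, numpy as np
from scipy.spatial.transform import Rotation as R
def q(yaw): return [np.cos(yaw/2),np.sin(yaw/2),0,0]
def wristpose():
    T=np.eye(4);T[:3,:3]=R.from_quat(monitor.read_ee_rot()).as_matrix();T[:3,3]=monitor.read_eef_pos();return T
def shot(n,save=None):
    T=wristpose() if n=="wrist" else None
    d=imaging.get_image(n)
    C=T@d["tool_from_camera"] if n=="wrist" else np.linalg.inv(d["view"])
    if save: cv2.imwrite(f"pics/{save}.png",d["color"][:,:,::-1])
    return d["color"],d["camera_matrix"],C
def cast(px,K,C,z):
    px=np.atleast_2d(px).astype(float)
    v=np.c_[(px[:,0]-K[0,2])/K[0,0],-(px[:,1]-K[1,2])/K[1,1],-np.ones(len(px))]@C[:3,:3].T
    return (C[:3,3]+v*((z-C[2,3])/v[:,2])[:,None])
def proj(p,K,C):
    c=np.linalg.inv(C)@np.r_[p,1]
    return K[0,2]+K[0,0]*c[0]/-c[2],K[1,2]-K[1,1]*c[1]/-c[2]
def rect(mask,K,C,z):
    c=max(cv2.findContours(mask,cv2.RETR_EXTERNAL,cv2.CHAIN_APPROX_NONE)[0],key=cv2.contourArea)
    P=cast(c[:,0,:],K,C,z)[:,:2]*1000
    return cv2.minAreaRect(P.astype(np.float32)),cv2.minAreaRect(c)
E
python3 - <<'E'
from h import *
im,K,C=shot("top")
s=512/800
for n,p,z in [("mould",(400,331),.028),("plate",(253,361),.012),("gripTop",(515,314),.137),("holderTop",(511,317),.075),("weight",(402,420),.03),("ring",(405,323),.044),("beaker",(471,206),.04),("bigmould",(513,429),.03)]:
    print(n,cast(np.array(p)*s,K,C,z)[0].round(3))
b=[cast(np.array(p)*s,K,C,.028)[0] for p in [(396,290),(440,317),(405,373),(360,343)]]
e=[b[(i+1)%4]-b[i] for i in range(4)]
print([(np.linalg.norm(v).round(3),np.degrees(np.arctan2(v[1],v[0])).round(1)) for v in e])
cv2.imwrite("pics/crop1.png",cv2.resize(im[170:250,210:350,::-1],None,fx=5,fy=5,interpolation=cv2.INTER_CUBIC))
E
```

```text
mould [ 0.521 -0.039  0.028]
plate [0.461 0.234 0.012]
gripTop [ 0.543 -0.229  0.137]
holderTop [ 0.546 -0.236  0.075]
weight [ 0.359 -0.045  0.03 ]
ring [ 0.534 -0.047  0.044]
beaker [ 0.762 -0.17   0.04 ]
bigmould [ 0.346 -0.248  0.03 ]
[(np.float64(0.097), np.float64(-120.7)), (np.float64(0.123), np.float64(148.7)), (np.float64(0.1), np.float64(57.5)), (np.float64(0.12), np.float64(-32.7))]
```

View pics/crop1.png

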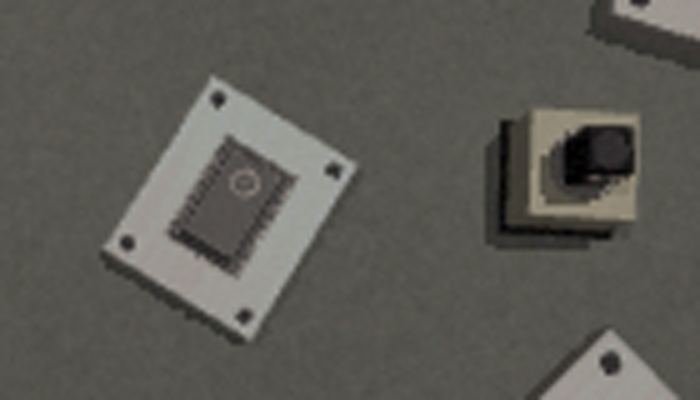

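The crop confirms it: a 120 x 100 mould at about −32° yaw, block inside, ring at its upper (+x) end at crop pixel (245,183). The gauge is at (600,152). Next I go above the mould.

```bash
python3 - <<'E'
from h import *
y=np.radians(-32)
print(ik([.521,-.039,.15],q(y)))
robot.movep([.521,-.039,.15],q(y))
im,K,C=shot("wrist","w1")
print(monitor.read_time(),monitor.read_eef_pos(),proj([.521,-.039,.044],K,C))
E
```

```text
[-2.99199091e-01  3.85808212e-01  1.61929042e+00 -4.44089210e-16
  1.13649402e+00  1.83010260e+00]
2.475 [ 0.5210345  -0.03962739  0.15006377] (np.float64(253.25185137993904), np.float64(187.67266823815567))
```

View pics/w1.png

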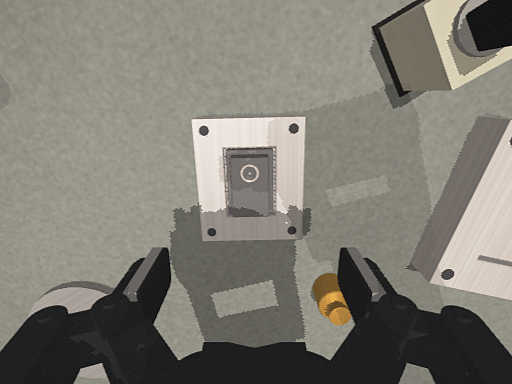

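```bash
python3 - <<'E'
from h import *
im=cv2.imread("pics/w1.png")
_,K,C=shot("wrist")
g=cv2.cvtColor(im,cv2.COLOR_BGR2GRAY)
P=[]
for u,v in [(203.5,130),(293.5,128),(292,230),(211.5,232)]:
    w=g[int(v)-8:int(v)+9,int(u)-8:int(u)+9].astype(float); m=np.clip(90-w,0,None); Y,X=np.mgrid[-8:9,-8:9]
    P.append((int(u)+(m*X).sum()/m.sum(), int(v)+(m*Y).sum()/m.sum()))
print(np.round(P,1))
W=cast(P,K,C,.028); print(W.round(4))
d1=(W[0]+W[1]-W[2]-W[3]); print("centre",W.mean(0).round(4),"yaw",np.degrees(np.arctan2(d1[1],d1[0])),np.linalg.norm(W-np.roll(W,1,0),axis=1))
r=cast((249.5,173),K,C,.044)[0]; y=np.arctan2(d1[1],d1[0])
print("ring",r,"centre from ring",r[:2]-.014*np.array([np.cos(y),np.sin(y)]))
im2,K2,C2=shot("top")
for n,p,z in [("plate",None,.012)]:
    hsv=cv2.cvtColor(im2,cv2.COLOR_RGB2GRAY)
    m=((hsv>hsv[231-0,162]-25)).astype(np.uint8)[195:265,125:200]
    m=cv2.morphologyEx(m,cv2.MORPH_OPEN,np.ones((3,3)))
    c=max(cv2.findContours(m,cv2.RETR_EXTERNAL,cv2.CHAIN_APPROX_NONE)[0],key=cv2.contourArea)[:,0,:]+[125,195]
    Q=cast(c,K2,C2,z)[:,:2]*1000; print("plate",cv2.minEnclosingCircle(Q.astype(np.float32)),cv2.fitEllipse(Q.astype(np.float32)))
E
```

```text
[[203.7 130.2]
 [293.5 128.3]
 [291.7 229.9]
 [211.5 231.8]]
[[ 0.5858 -0.0274  0.028 ]
 [ 0.5447 -0.0962  0.028 ]
 [ 0.4585 -0.0452  0.028 ]
 [ 0.4995  0.024   0.028 ]]
centre [ 0.5221 -0.0362  0.028 ] yaw -30.68841877157093 [0.10044941 0.08010474 0.10010174 0.08035273]
ring [ 0.53425515 -0.0434443   0.044     ] centre from ring [ 0.52221578 -0.03629913]
plate ((470.3765869140625, 237.17884826660156), 145.2540740966797) ((480.0184631347656, 233.2261962890625), (209.0006103515625, 235.739990234375), 125.74718475341797)
```

```bash
python3 - <<'E'
from h import *
y=np.radians(-30.7)
robot.movel([.5221,-.0362,.06],q(y))
print(robot.movel([.5221,-.0362,.0305],max_speed=.06,guard=8))
robot.grab(30)
print(monitor.read_width(),monitor.read_finger_force(),monitor.read_contact_force())
robot.movel([.5221,-.0362,.10],max_speed=.1)
print(monitor.read_width(),monitor.read_contact_force())
robot.movep([.46,.14,.20],q(0))
im,K,C=shot("wrist","w2"); print(monitor.read_time(),monitor.read_width(),monitor.read_eef_pos())
E
```

```text
False
0.033097755903118996 30.848155617713928 [0.33203156 0.48767941 4.08542591]
0.03317400347034044 [-0.03727292 -0.41630054 -0.92181035]
6.25 0.033210359240285 [0.46024485 0.13893943 0.19897903]
```

View pics/w2.png

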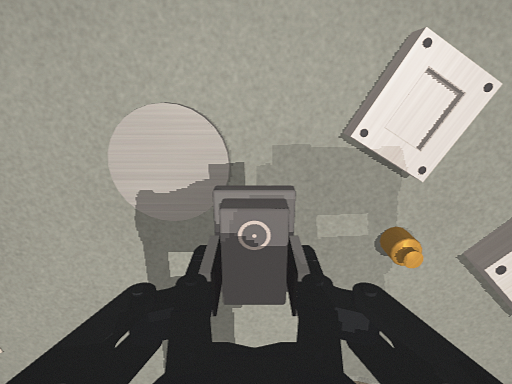

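```bash
python3 - <<'E'
from h import *
im,K,C=shot("wrist")
W=cast([(108,158),(165,103),(229.5,160),(170,220),(122,121),(211,121),(221,135)],K,C,.012)[:,:2]
A=np.c_[2*W,np.ones(len(W))];s=np.linalg.lstsq(A,(W**2).sum(1),rcond=None)[0]
print("plate",s[:2],np.sqrt(s[2]+s[0]**2+s[1]**2))
z=.199+.0135
p=monitor.read_eef_pos()
print(p,cast([(254.5,236)],K,C,z)[0]-p, cast([(220,209),(288,209),(224,303),(285,303)],K,C,z)-p)
E
```

```text
plate [0.46079025 0.2366665 ] 0.06966730416487206
[0.46026294 0.13889101 0.19894748] [0.01382715 0.00019915 0.01355252] [[ 0.02820069  0.01661404  0.01355252]
 [ 0.02812974 -0.01578664  0.01355252]
 [-0.02616226  0.01661717  0.01355252]
 [-0.02622588 -0.01607764  0.01355252]]
```

```bash
python3 - <<'E'
from h import *
x,y=.4606,.2367
robot.movep([x,y,.06],q(0))
print(robot.movel([x,y,.0235],max_speed=.03,guard=3),monitor.read_eef_pos(),monitor.read_contact_force())
robot.open_jaws()
robot.movel([x,y,.16],max_speed=.15)
im,K,C=shot("wrist","w3")
robot.movep([.54,-.23,.25],q(0))
im2,K2,C2=shot("wrist","w4"); print(monitor.read_time(),monitor.read_eef_pos())
cv2.imwrite("pics/w34.png",cv2.resize(np.hstack([im[60:360,120:400],im2[60:360,100:420]])[:,:,::-1],None,fx=1.33,fy=1.33))
E
```

```text
True [0.46046427 0.23666565 0.02479797] [-0.80326098 -0.37155938  4.55873004]
11.5833 [ 0.54027323 -0.2289519   0.2499075 ]
```

View pics/w34.png

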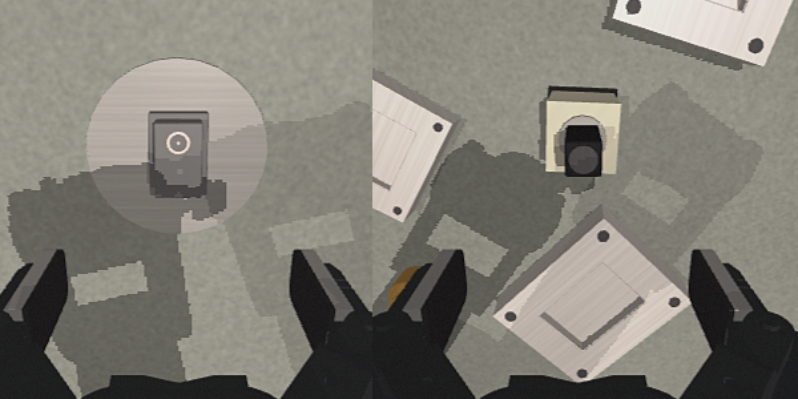

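The block lies flat and centred on the plate with the ring up. The gauge's grip is at about w4 pixel (259,180).

```bash
python3 - <<'E'
from h import *
im=cv2.imread("pics/w4.png"); c=im[140:220,220:300]
c=np.clip(c.astype(float)*1.8+10,0,255).astype(np.uint8)
cv2.imwrite("pics/c4.png",cv2.resize(c,None,fx=7,fy=7,interpolation=cv2.INTER_NEAREST))
a=cv2.imread("pics/w3.png",0)
# ring: bright pixels on the land
u0,v0=178/1.33+120,143/1.33+60
u0,v0=int(u0),int(v0); w=a[v0-12:v0+13,u0-12:u0+13]; m=w>np.median(w)+40
Y,X=np.nonzero(m); px=((X.min()+X.max())/2+u0-12,(Y.min()+Y.max())/2+v0-12); print(px,m.sum())
_,K,C=shot("wrist")
C=C.copy(); C[:3,3]+=np.array([.4605,.2367,.16])-monitor.read_eef_pos()
print("ring",cast(px,K,C,.038))
E
```

```text
(np.float64(253.5), np.float64(167.0)) 110
ring [[0.47529162 0.23778675 0.038     ]]
```

View pics/c4.png

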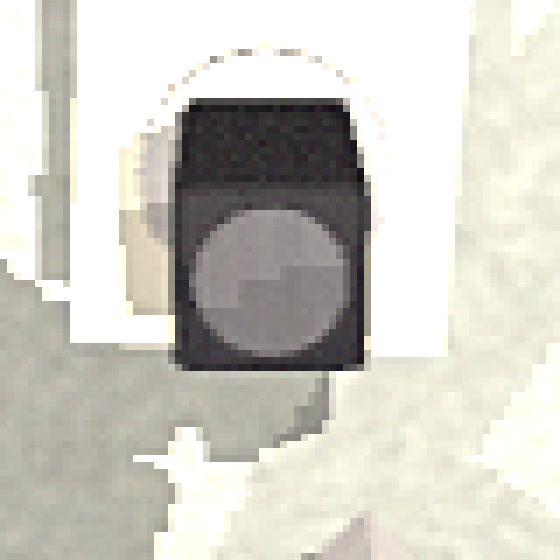

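```bash
python3 - <<'E'
from h import *
_,K,C=shot("wrist")
co=np.array([(175,181),(370,183),(365,370),(175,370)])/7+[219.5,139.5]
W=cast(co,K,C,.137); print(W.round(4)); c=W.mean(0)
l=W[0]-W[3]+W[1]-W[2]; t=W[0]-W[1]+W[3]-W[2]
yaw=(np.arctan2(l[1],l[0])+np.arctan2(-t[0],t[1]))/2
print("c",c,"yaws",np.degrees([np.arctan2(l[1],l[0]),np.arctan2(-t[0],t[1])]))
robot.movel([c[0],c[1],.16],q(yaw))
print(robot.movel([c[0],c[1],.092],max_speed=.06,guard=6))
robot.grab(60)
print(monitor.read_width(),monitor.read_finger_force(),monitor.read_contact_force(),monitor.read_eef_pos())
robot.movel([c[0],c[1],.19],max_speed=.1)
robot.wait(.2); print(monitor.read_width(),monitor.read_contact_force(),monitor.read_moment())
robot.movep([.475,.2373,.19],q(0))
robot.movel([.475,.2373,.13],max_speed=.1)
im,K,C=shot("wrist","w5"); print(monitor.read_time(),monitor.read_eef_pos(),proj([.4750,.2373,.053],K,C),proj([.475,.2373,.038],K,C))
side,_,_=shot("side")
a=im[130:380,150:360]; b=side[200:325,190:320]
b=cv2.resize(b,(260,250)); cv2.imwrite("pics/w5c.png",cv2.resize(np.hstack([a,b])[:,:,::-1],None,fx=1.7,fy=1.7,interpolation=cv2.INTER_CUBIC))
E
```

```text
[[ 0.5588 -0.22    0.137 ]
 [ 0.5586 -0.2449  0.137 ]
 [ 0.5333 -0.2448  0.137 ]
 [ 0.5333 -0.2197  0.137 ]]
c [ 0.54601128 -0.23234851  0.137     ] yaws [-0.38336059 -0.20124038]
False
0.025295026697745745 59.186421632766724 [-1.04153729 -0.06010036  1.34164163] [ 0.54607299 -0.23239911  0.09215524]
0.025295399558393508 [-0.38652849 -0.90369798 -1.61490625] [-0.05663712 -0.0069373   0.02565282]
18.1583 [0.4754597  0.2373447  0.13074908] (np.float64(254.62588875781452), np.float64(199.05870394664123)) (np.float64(254.6043086853465), np.float64(192.95541292963955))
```

View pics/w5c.png

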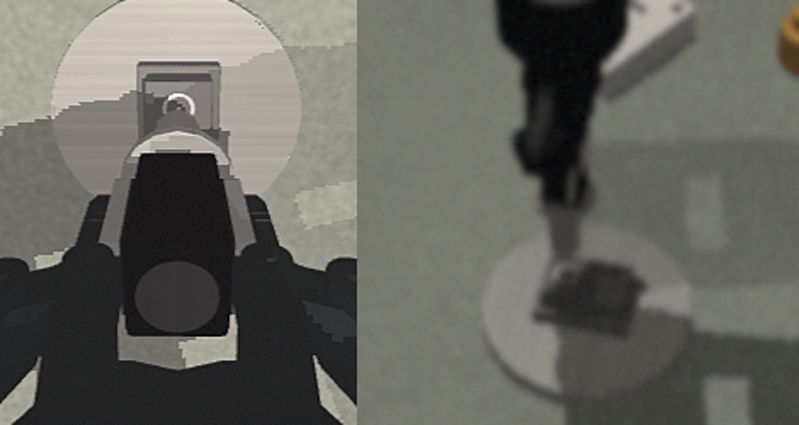

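```bash
python3 - <<'E'
from h import *
robot.movel([.475,.2373,.1185],max_speed=.05,guard=1.5)
im,K,C=shot("wrist","w6"); p=monitor.read_eef_pos(); print(p,monitor.read_contact_force())
for z in (.038,p[2]-.077): print(proj([p[0],p[1],z],K,C), proj([p[0]+.005,p[1],z],K,C))
print("ring w3",proj([.4753,.2378,.038],K,C))
cv2.imwrite("pics/w6c.png",cv2.resize(im[160:220,220:290,::-1],None,fx=10,fy=10,interpolation=cv2.INTER_NEAREST))
E
```

```text
[0.4750608  0.23732839 0.12572285] [-0.02533431 -0.05400852 -0.8413502 ]
(np.float64(254.50572380588395), np.float64(194.23608919472392)) (np.float64(254.51001514418374), np.float64(188.53189298453304))
(np.float64(254.52140681286548), np.float64(198.69466042070752)) (np.float64(254.52599360417963), np.float64(192.77182680244252))
ring w3 (np.float64(253.9392091582925), np.float64(193.96472836791042))
```

View pics/w6c.png

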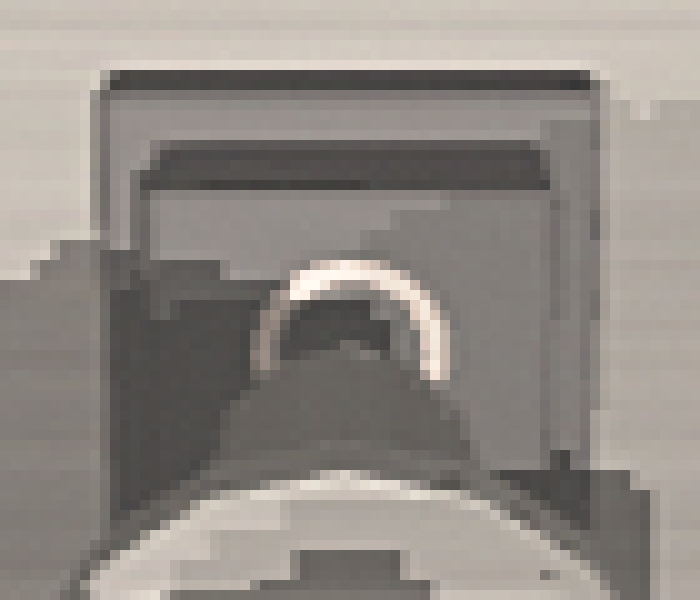

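Ring centre (254.5,194.6) agrees with the gauge axis's predicted (254.5,194.2), and the tip is centred at u=254.5. Now I press in small steps.

```bash
python3 - <<'E'
from h import *
x,y=.475,.2373
robot.movel([x,y,.119],max_speed=.03); robot.wait(.3)
def F(): 
    v=[]
    for _ in range(5): robot.wait(.03); v.append(monitor.read_contact_force()[2])
    return np.mean(v)
f0=F(); z=.119; contact=None
print(f0)
while z>.106:
    z-=.001; robot.movel([x,y,z],max_speed=.02); robot.wait(.1)
    f=F()-f0; print(round(z,4),monitor.read_eef_pos()[2].round(4),f.round(2))
    if f>3.75: break
robot.wait(.5)
print(F()-f0,monitor.read_eef_pos(),monitor.read_time(),monitor.read_contact_force(),monitor.read_width())
E
```

```text
-1.8489103855756501
0.118 0.118 0.46
0.117 0.117 0.1
0.116 0.116 0.16
0.115 0.115 0.99
0.114 0.1141 2.82
0.113 0.113 3.42
0.112 0.112 3.66
0.111 0.111 4.13
3.750846874938829 [0.47500102 0.23730653 0.11101346] 24.1167 [-0.52312581  0.82069536  1.56932922] 0.025805867403692326
```

```bash
python3 - <<'E'
from h import *
robot.movel([.475,.2373,.1101],max_speed=.02); robot.wait(.8)
print(np.mean([(robot.wait(.04),monitor.read_contact_force()[2])[1] for _ in range(10)])+1.849,monitor.read_eef_pos(),monitor.read_time(),monitor.read_width())
im,K,C=shot("wrist","w7")
a=im[150:230,210:300,::-1]; cv2.imwrite("pics/w7c.png",cv2.resize(a,None,fx=7,fy=7,interpolation=cv2.INTER_NEAREST))
E
```

```text
3.677545610933106 [0.47501369 0.23732597 0.11011979] 25.5833 0.0253834134930847
```

View pics/w7c.png

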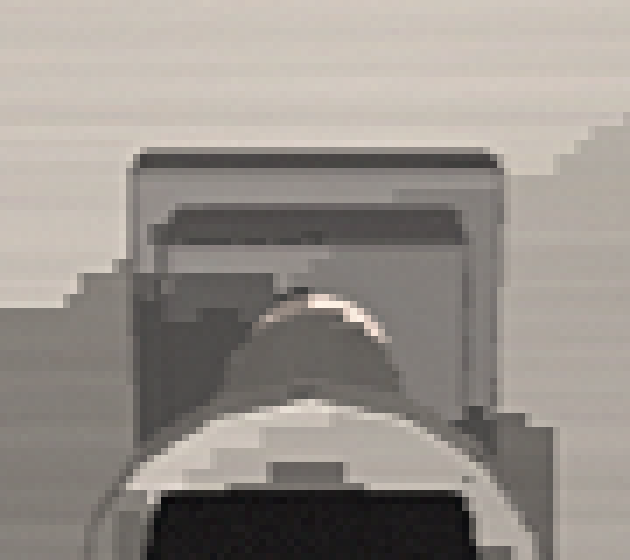

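The nose stands centred over the ring (visible arc at crop (320,300)). The block hasn't moved, travel past contact is about 4.9 mm, and the force is 3.7 N.

```bash
python3 -c "
from workcell import robot
print(robot.finish_job())"
```

```text
the job is handed in; nothing more can be done
None
```

The job is handed in: the block lies flat, ring up, in the middle of the plate, and the gauge is held upright on the ring with its tip pushed in about 4.9 mm (estimated from travel past contact, about 3.7 N measured).

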